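# Unload the vice and box the finished plate

### The job

On the cart in front of you, pull the vice's sliding jaw by its bar handle fully open, then lift the finished drilled plate out and stand it, on the same long edge, on the floor of the open carton, set down gently rather than dropped. Then swing the carton's flap over and press it fully home so that its tab sits behind the front wall. Leave the vice open, and do not disturb the other things on the cart.

Things in the scene. Friction and masses are not known exactly. Their poses are not given: they have to be found in the camera images.
- cart_vice: Machine vice fixed to the cart, 200 mm long (own y), 120 wide, jaws 70 wide, jaw tops 62 mm above the cart. Origin: underside centre. Own +y: from sliding to fixed jaw (about away from the robot). Fixed jaw face at own y = +59 mm, sliding face at 58 mm minus the jaw joint; held plate stands on rails 28 mm up. End plate and screw at own y -62 to -100 mm, 52 mm high; the screw does not turn.
- cart_vice_jaw (a joint): Sliding jaw, m: 0 closed, 0.050 fully open at its stop; about 0.0265 while it holds the plate. It slides by a pull on its handle (about 6 N of friction) and stays where it is left.
- jaw_grip (a point): Middle of the steel bar handle on top of the sliding jaw: a round bar 12 mm thick, 68 mm long along the vice's x, its axis 102 mm above the cart and 40 mm above the jaw top, on two thin posts 26 mm either side of this point. Grip it from above, closing along the vice's y.
- plate: Finished aluminium plate 100 mm long (own x), 26 thick (own y), 56 high (own z), 0.25 to 0.5 kg, with a 24 mm bore and two 12 mm holes through its thickness, all below 34 mm from its foot. Origin: centre of its underside (a long edge). It starts standing between the vice jaws, axes along the vice's, top 84 mm above the cart, 22 mm above the jaws.
- carton: Tuck-top cardboard carton, fixed to the cart: 136 mm (own x) by 148 mm (own y), walls 90 mm high and 4 mm thick, inside 128 x 140 mm, floor 4 mm thick. Origin: centre of its underside. Own -x is the front (roughly to the robot), own +x the hinged side.
- flap (a joint): Angle of the carton's top flap, rad: 0 shut flat on the walls, 1.57 upright, up to 1.85 leaning back. Stiff crease: it stays where it is left and must be pressed right down.
- flap_hinge (a point): Middle of the flap's crease on top of the carton's +x wall, 90 mm above the cart; the hinge axis runs along the carton's y.
- flap_edge (a point): Middle of the flap's free edge, on its outer (upper when shut) face, 136 mm from the crease. The flap is 148 mm wide and 4 mm thick; a 114 mm wide, 21 mm deep tab hangs from its inner face, about 10 mm in from this edge.
- block: Bystander: bronze-coloured manifold block with holes, 211 x 44 x 44 mm (own y is its length), lying across the far edge of the cart. Origin: centre of underside.
- bar: Bystander: polishing-compound bar 72 x 35 x 29 mm, far left corner of the cart. Origin: centre of underside.
- gauge: Bystander: grey double-ended plug gauge, 98 mm long (own y), 25 mm thick, lying in front of the carton. Origin: centre of underside.
- oiler: Bystander: squeeze oil bottle with a spout, 41 mm across, 110 mm high, in front of the carton. Origin: centre of underside.

How it is judged:
On the way, in this order (a step that is already met when the one before it is completed fails the run):
1. the sliding jaw is pulled open (beyond 42 mm) while the plate still stands in the vice (value of joint cart_vice_jaw above 0.042 m and z of plate in the frame of cart_vice below 0.04 m and horizontal distance between plate and cart_vice below 0.075 m), for 0.1 s.
2. the plate is lifted out, its foot above the jaw tops (height (world z) of plate above 0.066 m), for 0.1 s.
3. the plate stands released inside the carton with the flap not yet shut (x of plate in the frame of carton between -0.06 and 0.06 m and y of plate in the frame of carton between -0.066 and 0.066 m and z of plate in the frame of carton below 0.01 m and angle between plate's own z axis and vertical below 0.12 rad and contact force between plate and the fingers below 0.3 N and linear speed of plate below 0.03 m/s and value of joint flap above 0.5 rad), for 0.2 s.
4. the flap is pressed shut, its tab behind the front wall (value of joint flap below 0.06 rad), for 0.2 s.
At the end, for the whole second after the job is handed in: The plate stands free and at rest on the carton's floor, inside its walls, upright within 0.12 rad; the flap is within 0.06 rad of shut; the vice jaw is still open by more than 40 mm (x of plate in the frame of carton between -0.06 and 0.06 m and y of plate in the frame of carton between -0.066 and 0.066 m and z of plate in the frame of carton below 0.01 m and angle between plate's own z axis and vertical below 0.12 rad and contact force between plate and the fingers below 0.3 N and linear speed of plate below 0.03 m/s and value of joint flap below 0.06 rad and value of joint cart_vice_jaw above 0.04 m); the robot touches nothing.
It fails at once if a bystander is moved more than 30 mm or knocked over (distance of any of block, bar, gauge, oiler from where it was at the start of the episode above 0.03 m or angle between oiler's own z axis and vertical above 0.5 rad).
It fails at once if the plate is dropped: it falls free faster than 0.7 m/s (a drop of about 25 mm) (linear speed of plate above 0.7 m/s and contact force between plate and the fingers below 0.3 N).
It also fails if it takes over 72 s, if anything falls off the work surface, if the arm or the gripper's body presses on something with over 40 N, if the wrist force passes 120 N, or if a joint passes its speed limit or range.

### The arm

A 7-joint arm with a two-finger parallel gripper is mounted at the origin on a cart in front of the work surface, level with it; the furniture and walls round the work are solid. World frame = base frame: x ahead of the robot, y to its left, z up, the work surface at z = 0. Lengths are in m, angles in rad, forces in N, time in s.
With the tool pointing down it reaches from about 0.425 to 0.925 m from the base axis. Payload 6.8 kg.
Tool frame: the origin (TCP) lies on the front face of the gripper's body, between the roots of the fingers; the fingertips stand 73 mm ahead of it and the grasp point (between the pads) lies 54 mm ahead of it (env.nose_length is the distance from the TCP to the fingertips, in m); z points along the fingers, y is the line along which they close (so a half turn about z gives the same grasp; the last joint's range is limited). The gripper opens to 85 mm and grips with 20 to 120 N. Pads are 22 mm wide; open, the fingers measure 114 mm over their backs; the gripper's body (76 mm by 85 mm) begins 54 mm behind the grasp point. The pads swing forward as they close: fully open they stand 13 mm farther back than shut.
Start: joints at [-1.218, 0.477, 0.022, 1.555, -0.011, 1.109, -0.083], TCP at [0.3, 0.605, 0.304] pointing down, gripper open.
Joint ranges: [-2.96, 2.96], [-0.34, 2.1], [-1.41, 1.46], [0.24, 2.44], [-1.37, 4.51], [0.17, 1.92], [-2.96, 2.96]. Speed limits (rad/s): [2.39, 2.39, 3.14, 3.14, 3.14, 3.14, 3.14].

### API

Orientations are given as a unit quaternion [w, x, y, z].
In Python, from cell import env, kin, camera, calibration, job gives the robot as it stands. The module is installed in compiled form; this text tells all that it offers. Calls block until the motion is done:
- env.reach(position, orientation): joint-space move of the TCP to a pose.
- env.movel(position, velocity=0.15, rot=None, stop_force=None): straight line of the TCP; rot=None keeps the orientation; velocity is the mean speed in m/s. With stop_force (N) it stops when the force on the tool has changed by that much, and returns True; else False.
- env.goto_joints(angles): joint-space move.
- env.grip(opening, f_grip=None): finger opening in m; f_grip is the grip in N (None keeps the last); returns when the fingers have stopped.
- env.dwell(seconds).
- kin.inverse_kinematics(position, orientation): joint angles nearest the present ones, or None.
- env.get_state(): the state.
- camera(name): name is "side" or "top"; returns (picture, depth): 480x640x3 uint8, blue, green, red; 480x640 float32, m along the optical axis (not along the pixel's ray), 0 where there is no reading.
- calibration(name): a dict with "fx", "fy", "cx", "cy" (pixels), "rvec" (rotation vector, rad) and "tvec" (3), from world to camera coordinates, as OpenCV has them. Camera axes: x right, y down, z forward; pixel columns grow to the right and rows downward; lengths in m; the calibration is good to about 2 mm. A picture is of the moment at which its call begins. calibration takes no time and is no camera call.
A pose or a line that the arm cannot do raises env.PlanningError and nothing moves.
- job.job_done(): hands the job in; it is judged then, once.
The state is a dict: "time": time; "qpos": joint angles; "joint_velocities": joint speeds; "joint_torque": joint torques, N m; "tcp_pos": TCP position; "orientation": TCP orientation; "force": force on the tool from outside, world axes, zero at the start; "torque": the same for the moment, N m; "opening": finger opening in m; "gripper_force": force on a finger pad.
Only numpy, scipy, OpenCV 4.12 (cv2) and the standard library are available. Lean on these libraries where they do the work, as an engineer would, in place of code of your own. Each camera call takes 0.05 s, during which the arm holds its last target. There are 200 camera calls.

## Working session

There is one attempt and no reset: what is moved stays moved. The work goes in short steps, each a Python script; the robot and the scene stay as the last script left them, time stands still between calls to the robot, and variables do not carry over. Pictures are saved under pics/ and viewed, at most 10 in all, crops included, and the job is handed in when it is done.

```bash
mkdir -p pics
python3 - <<'E'
from cell import env,camera,calibration
import cv2,numpy as np
for n in("top","side"):
    p,d=camera(n); cv2.imwrite(f"pics/{n}0.png",p); np.save(f"pics/{n}0.npy",d)
    c=calibration(n);R=cv2.Rodrigues(np.array(c["rvec"],float))[0];print(n,c,-R.T@np.array(c["tvec"]).ravel())
print(env.get_state()["time"],env.nose_length,env.get_state()["orientation"])
E
```

```text
top {'fx': 536.7121877597812, 'fy': 536.7121877597812, 'cx': 319.76106926888775, 'cy': 236.11592809280623, 'rvec': array([ 2.16616747, -2.12644103,  0.16880241]), 'tvec': array([-0.04921481,  0.55708583,  0.86337437])} [ 0.42230262 -0.03407939  0.93737991]
side {'fx': 442.529676087857, 'fy': 442.529676087857, 'cx': 318.9585737478095, 'cy': 238.71609439923114, 'rvec': array([ 2.10762617, -0.41344333,  0.23236506]), 'tvec': array([-0.51334783,  0.17329365,  0.74616114])} [ 0.26917597 -0.68974199  0.54964843]
0.1 0.0726 [-1.35940024e-04  2.28349503e-01  9.73578846e-01 -8.46595734e-04]
```

View pics/top0.png

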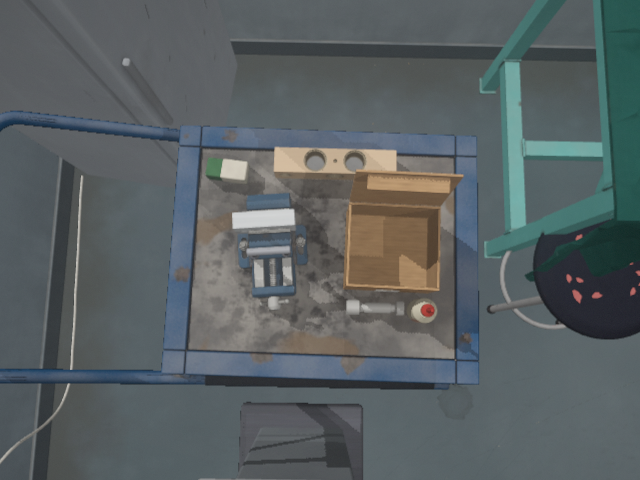

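View pics/side0.png

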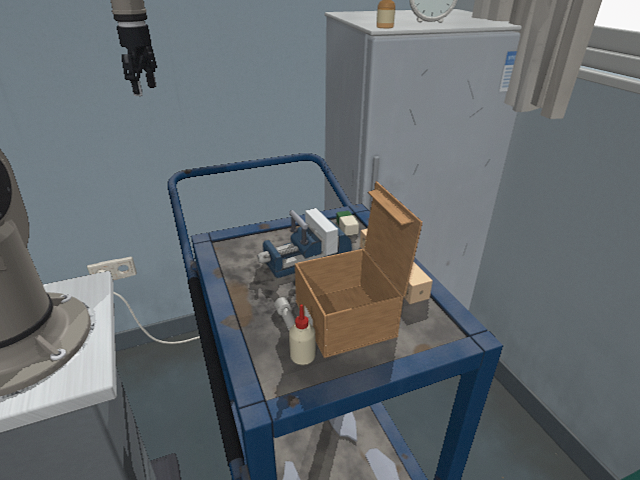

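The top view shows the plate at about (264,219), the jaw handle at about (268,243), the carton opening around (392,247), and the flap up at the far side. The gauge (375,308) and oiler (424,311) are in front of the carton. Next I'll enlarge the two areas.

Run:
```python
import cv2,numpy as np
p=cv2.imread("pics/top0.png")
a=cv2.resize(p[185:315,215:325],None,fx=4.6,fy=4.6,interpolation=cv2.INTER_CUBIC)
cv2.imwrite("pics/vice.png",a)
b=cv2.resize(p[160:330,335:470],None,fx=3.5,fy=3.5,interpolation=cv2.INTER_CUBIC)
cv2.imwrite("pics/carton.png",b)
open("h.py","w").write('''
import cv2,numpy as np
from cell import env,kin,camera,calibration,job
def ray(n,u,v,z):
    "world point where pixel's ray meets height z"
    c=calibration(n);R=cv2.Rodrigues(np.array(c["rvec"],float))[0];o=-R.T@np.array(c["tvec"]).ravel()
    d=R.T@np.array([(u-c["cx"])/c["fx"],(v-c["cy"])/c["fy"],1]);return o+d*(z-o[2])/d[2]
def cloud(n,d):
    c=calibration(n);R=cv2.Rodrigues(np.array(c["rvec"],float))[0]
    v,u=np.mgrid[:480,:640];P=np.stack([(u-c["cx"])/c["fx"]*d,(v-c["cy"])/c["fy"]*d,d],-1)
    W=(P-np.array(c["tvec"]).ravel())@R;W[d<=0]=np.nan;return W
def down(yaw):
    "tool pointing down, closing (tool y) along heading yaw in world xy"
    from scipy.spatial.transform import Rotation as Q
    y=np.array([np.cos(yaw),np.sin(yaw),0]);z=np.array([0,0,-1.]);x=np.cross(y,z)
    q=Q.from_matrix(np.stack([x,y,z],1)).as_quat();return np.array([q[3],q[0],q[1],q[2]])
''')
from h import *
W=cloud("top",np.load("pics/top0.npy"))
def fit(m,n):
    pts=W[m][:,:2].astype(np.float32);print(n,len(pts),cv2.minAreaRect(pts),"z",np.median(W[m][:,2]))
X,Y,Z=W[...,0],W[...,1],W[...,2]
v,u=np.mgrid[:480,:640]
reg=(u>225)&(u<300)&(v>190)&(v<300)
for r in (195,205,212,219,226,232,238,243,248,252,258,265,280,292): print(r,W[r,268].round(3),W[r,250].round(3))
fit(reg&(v<235)&(Z>.078)&(Z<.09),"plate"); fit(reg&(Z>.095)&(Z<.115),"handle")
creg=(u>335)&(u<470)&(v>165)&(v<300)
fit(creg&(Z>.084)&(Z<.095),"rim")
for c in(370,392,420): print([W[r,c].round(3).tolist() for r in(176,180,190,200,205,287,289)])
```

```text
195 [0.626 0.05  0.047] [ 0.637  0.087 -0.002]
205 [0.605 0.048 0.064] [0.604 0.078 0.064]
212 [0.59  0.046 0.082] [0.589 0.075 0.083]
219 [0.578 0.045 0.085] [0.578 0.075 0.083]
226 [0.566 0.045 0.084] [0.566 0.074 0.083]
232 [0.561 0.047 0.056] [0.56  0.077 0.059]
238 [0.55  0.046 0.061] [0.549 0.076 0.063]
243 [0.542 0.046 0.064] [0.541 0.076 0.061]
248 [0.528 0.042 0.107] [0.533 0.075 0.062]
252 [0.522 0.042 0.107] [0.521 0.07  0.105]
258 [0.519 0.047 0.046] [0.518 0.077 0.045]
265 [0.51  0.049 0.016] [0.51  0.081 0.011]
280 [0.484 0.048 0.017] [ 0.485  0.082 -0.004]
292 [0.462 0.045 0.048] [ 0.464  0.08  -0.001]
plate 1011 ((0.578095555305481, 0.05413401499390602), (0.026796841993927956, 0.10023119300603867), 4.743283748626709) z 0.08336774252697952
handle 329 ((0.5241064429283142, 0.04244992136955261), (0.012308008968830109, 0.06728345900774002), 4.548062801361084) z 0.10598246532099732
rim 1058 ((0.5383329391479492, -0.1564786732196808), (0.1484251320362091, 0.137657031416893), 88.17342376708984) z 0.08918003396622468
[[0.617, -0.106, 0.218], [0.611, -0.106, 0.217], [0.613, -0.113, 0.151], [0.608, -0.117, 0.106], [0.603, -0.119, 0.091], [0.471, -0.119, 0.089], [0.471, -0.124, 0.042]]
[[0.617, -0.136, 0.218], [0.611, -0.136, 0.218], [0.597, -0.136, 0.217], [0.608, -0.152, 0.109], [0.604, -0.154, 0.09], [0.472, -0.155, 0.086], [0.47, -0.156, 0.072]]
[[0.617, -0.175, 0.219], [0.612, -0.175, 0.217], [0.598, -0.175, 0.217], [0.607, -0.194, 0.117], [0.604, -0.199, 0.09], [0.478, -0.215, 0.004], [0.469, -0.198, 0.09]]
```

View pics/vice.png

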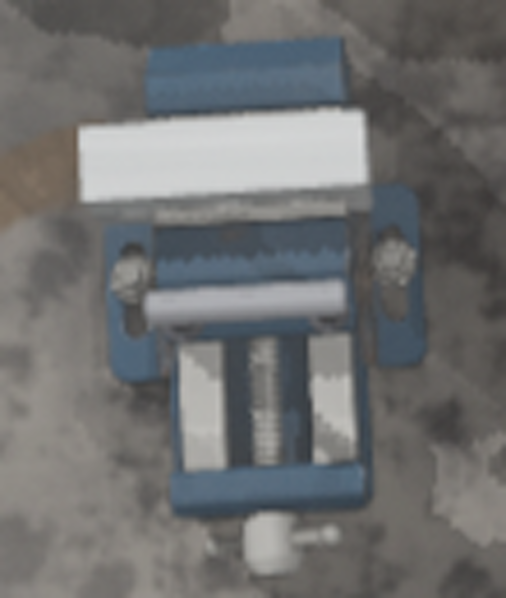

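View pics/carton.png

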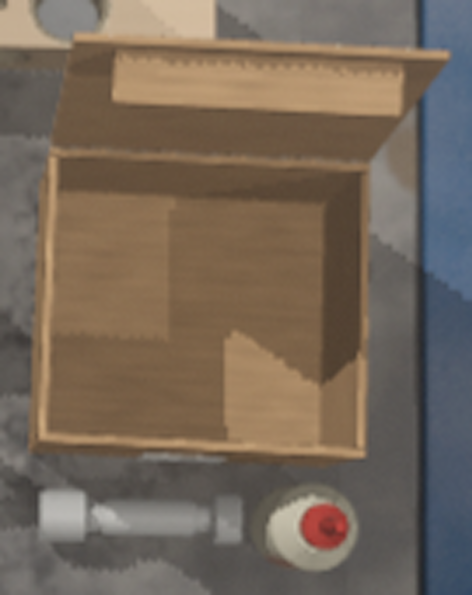

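The crops confirm the layout. The plate stands off-centre in the vice, with its long axis at about 4.7° yaw. The handle bar is clear at crop (245,302), and the carton is empty with its flap leaning slightly back. The depth fits give good poses, so I'll pull the jaw now.

Run:
```python
from h import *
yaw=np.radians(4.65); u=np.array([np.cos(yaw),np.sin(yaw),0]); q=down(yaw)
g=np.array([.5241,.0424,.157])
env.grip(.04,40)
env.reach(g+[0,0,.10],q)
print(env.movel(g,.12,stop_force=15))
env.grip(0,50)
s=env.get_state();print(s["opening"],s["gripper_force"],s["force"])
print(env.movel(g-u*.0265,.03,stop_force=30))
s=env.get_state();print(s["time"],s["tcp_pos"],((s["tcp_pos"]-g)@u),s["force"])
env.grip(.04); env.movel(np.array(s["tcp_pos"])+[0,0,.09],.15)
p,d=camera("top");cv2.imwrite("pics/t1.png",p[170:320,200:340]);W=cloud("top",d)
X,Y,Z=W[...,0],W[...,1],W[...,2]
v,uu=np.mgrid[:480,:640]
m=(uu>225)&(uu<305)&(v>200)&(v<238)&(Z>.078)&(Z<.09);print(m.sum(),cv2.minAreaRect(W[m][:,:2].astype(np.float32)),np.median(Z[m]))
```

```text
False
0.010099182755288412 48.870402574539185 [-0.86664721  0.35378926  6.72643845]
False
5.175 [0.50120766 0.04062311 0.15787031] -0.022961036859616157 [ 1.16587542e+01  4.98683125e-03 -6.00200581e+00]
117 ((0.5821904540061951, 0.009504180401563644), (0.026783982291817665, 0.011407933197915554), 2.7428765296936035) 0.08330385598763862
```

Run:
```python
from h import *
s=env.get_state()
env.reach([.48,.28,.28],down(np.radians(30)))
p,d=camera("top");W=cloud("top",d)
Z=W[...,2];v,uu=np.mgrid[:480,:640]
m=(uu>225)&(uu<305)&(v>200)&(v<238)&(Z>.078)&(Z<.09);print(m.sum(),cv2.minAreaRect(W[m][:,:2].astype(np.float32)),np.median(Z[m]))
m=(uu>225)&(uu<305)&(v>235)&(v<290)&(Z>.095)&(Z<.115);print(m.sum(),cv2.minAreaRect(W[m][:,:2].astype(np.float32)))
cv2.imwrite("pics/t2.png",cv2.resize(p[170:320,200:340],None,fx=4,fy=4))
```

```text
1017 ((0.5780561566352844, 0.053991273045539856), (0.027016103267669678, 0.10002036392688751), 5.010232448577881) 0.08330960922632112
332 ((0.5005403757095337, 0.04022498428821564), (0.0120046092197299, 0.06703626364469528), 4.279883861541748)
```

View pics/t2.png

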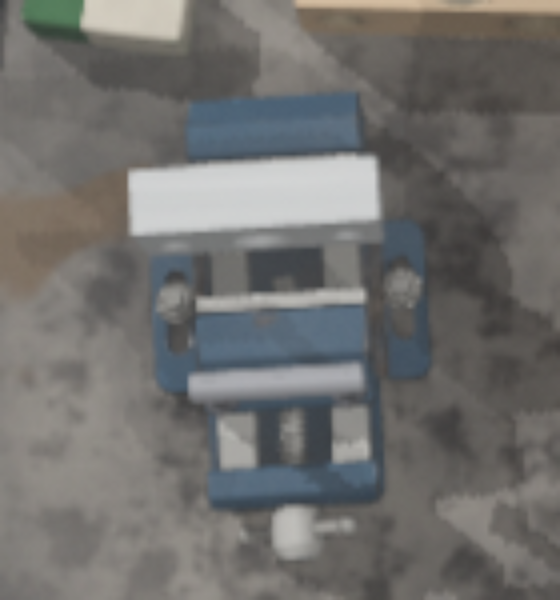

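The picture shows the jaw fully open: the handle moved 23.7 mm toward the robot (now about (276,382) in the crop). The plate still stands undisturbed against the fixed jaw, so I'll lift and place it next.

Run:
```python
from h import *
yaw=np.radians(4.9); q=down(yaw); g=np.array([.5781,.0540,.138])
cy=np.radians(-1.83); qc=down(cy); ex=np.array([np.cos(cy),np.sin(cy),0])
env.grip(.05,80)
env.reach(g+[0,0,.10],q)
if env.movel(g,.12,stop_force=15): print("hit",env.get_state()["tcp_pos"]); raise SystemExit
env.grip(0,80)
s=env.get_state();print(s["opening"],s["gripper_force"],s["force"])
if not .02<s["opening"]<.03: raise SystemExit
env.movel(g+[0,0,.13],.1)
c=np.array([.538,-.1565,0])-.012*ex
env.movel([c[0],.054,.268],.15)
env.movel([c[0],c[1],.268],.15,rot=qc)
s=env.get_state();print(s["time"],s["tcp_pos"],s["opening"],s["force"])
env.movel([c[0],c[1],.128],.1)
env.dwell(.3)
print(env.movel([c[0],c[1],.108],.015,stop_force=5))
s=env.get_state();print(s["time"],s["tcp_pos"],s["opening"],s["force"])
p,d=camera("side");cv2.imwrite("pics/s3.png",cv2.resize(p[150:370,230:450],None,fx=2.7,fy=2.7))
```

```text
0.02460645583964483 79.27948594093323 [-0.84335082 -0.09689528  5.44286325]
13.45 [ 0.5262046  -0.1550012   0.26787472] 0.024025229903129858 [-5.69595854e-01  3.05912002e-03 -4.85024009e+00]
True
16.175 [ 0.52603881 -0.15614027  0.11491795] 0.024313248610115572 [-1.44216268  0.77574862  5.89854161]
```

View pics/s3.png

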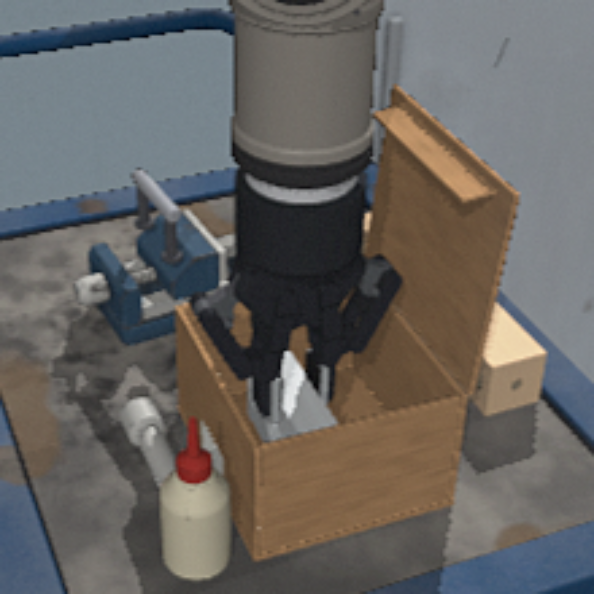

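The plate is down on the carton floor between the fingers at about (290,400) in the crop, with the gripper clear of walls and flap. Next I'll release it, back off and check.

Run:
```python
from h import *
env.grip(.040,80); env.dwell(.3)
t=np.array(env.get_state()["tcp_pos"])
env.movel(t+[0,0,.03],.06); env.movel(t+[0,0,.21],.15)
env.reach([.50,.12,.35],down(0))
p,d=camera("top");W=cloud("top",d);Z=W[...,2];v,u=np.mgrid[:480,:640]
m=(u>350)&(u<440)&(v>205)&(v<290)&(Z>.045)&(Z<.075)&(abs(W[...,0]-.526)<.03)&(abs(W[...,1]+.156)<.058)
print(m.sum(),cv2.minAreaRect(W[m][:,:2].astype(np.float32)),np.median(Z[m]),env.get_state()["time"])
m=(u>345)&(u<470)&(v>160)&(v<210)&(Z>.10)&(Z<.24);P=W[m]
# flap inner face line x(z) at middle width, and max z points
f=P[(P[:,2]<.18)];A=np.polyfit(f[:,2],f[:,0],1);print("slope",A,P[:,2].max(),P[P[:,2]>.22][:,:2].mean(0),np.percentile(P[:,1],[1,99]))
cv2.imwrite("pics/t4.png",cv2.resize(p[150:330,325:475],None,fx=3.3,fy=3.3))
```

```text
1013 ((0.5250546336174011, -0.15629737079143524), (0.10051221400499344, 0.026819707825779915), 88.0281753540039) 0.059037355013358654 19.9583
slope [0.10326179 0.59611235] 0.2285073697273236 [ 0.61872844 -0.15801562] [-0.23058368 -0.08584748]
```

View pics/t4.png

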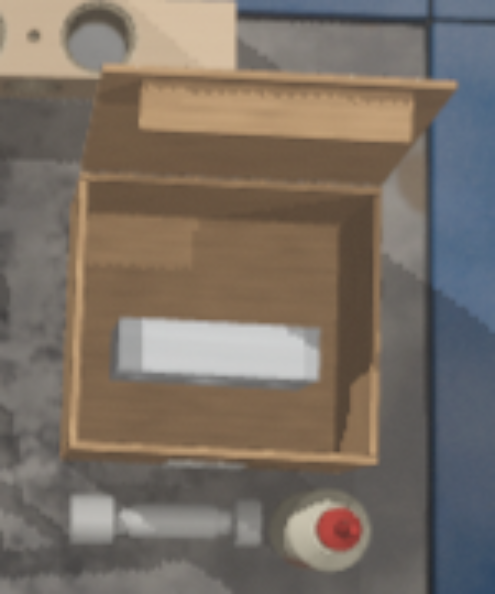

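The plate stands upright at carton centre (crop (218,350)), with its top at z = 0.059, and the bystanders are unmoved. The flap leans back to about 1.67 rad, so I'll sweep it shut with closed fingertips from behind.

Run:
```python
from h import *
cy=np.radians(-1.83); ex=np.array([np.cos(cy),np.sin(cy),0]); ez=np.array([0,0,1.])
H=np.array([.538,-.1565,.09])+.068*ex; N=env.nose_length
q=min((down(cy+np.pi/2),down(cy-np.pi/2)),key=lambda q:abs((lambda j:9 if j is None else j[6])(kin.inverse_kinematics(H+[0.06,0,.2],q))))
env.grip(0,30)
def tcp(s,th,off=.004): return H+s*(-np.cos(th)*ex+np.sin(th)*ez)+off*(np.sin(th)*ex+np.cos(th)*ez)+.011*ex+N*ez
b=H+.065*ex
env.reach([.50,0,.40],q)
env.movel([b[0],b[1],.40],.2)
env.movel([b[0],b[1],H[2]+.10+N],.12,stop_force=15)
for i,th in enumerate(np.linspace(1.55,.12,12)):
    hit=env.movel(tcp(.103+.022*i/11,th),.08,stop_force=35)
    s=env.get_state();print(round(th,2),hit,s["force"].round(1),(s["tcp_pos"]-tcp(.103+.022*i/11,th)).round(4))
    if hit: break
print(s["time"])
p,d=camera("side");cv2.imwrite("pics/s5.png",cv2.resize(p[150:370,230:450],None,fx=2.7,fy=2.7))
```

```text
1.55 False [ 0.2 -0.6  0.1] [0.0004 0.0002 0.0001]
1.42 False [ 0.9 -0.3  0.1] [-0.0001 -0.0001  0.0001]
1.29 False [-0.1  0.3  0.1] [-0.     -0.      0.0001]
1.16 False [ 0.  -1.   0.9] [-0.  0.  0.]
1.03 False [-0.4 -0.2 -0.1] [-0.0001 -0.     -0.    ]
0.9 False [ 0.4 -0.6 -0.1] [-0.0001  0.     -0.    ]
0.77 False [ 0.3 -0.2  0.6] [-0.0001  0.     -0.    ]
0.64 False [ 0.4 -0.7  0.5] [-0.0002  0.0001 -0.0002]
0.51 False [ 0.1 -0.5  0.5] [-0.0005  0.0001 -0.0003]
0.38 False [-0.8  0.3 -0.3] [-0.0004  0.     -0.0003]
0.25 False [ 0.5  0.5 -0.2] [-0.0004  0.     -0.0003]
0.12 False [0.7 0.2 0.3] [-0.0004  0.     -0.0003]
28.8083
```

View pics/s5.png

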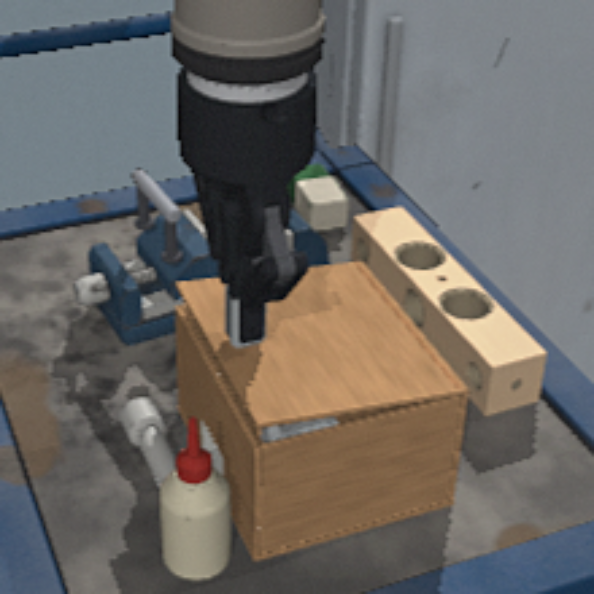

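The flap is nearly down (about 0.12 rad) with the fingertip on it near the front edge, at about (245,340) in the crop. Next I'll press it home.

Run:
```python
from h import *
def st(n):
    s=env.get_state();print(n,s["tcp_pos"].round(4),s["force"].round(1),round(s["time"],1))
t=np.array(env.get_state()["tcp_pos"]);st("start")
z=.09+.004+env.nose_length
print(env.movel([t[0],t[1],z-.008],.03,stop_force=40)); st("pressed"); env.dwell(.3); st("held")
t=np.array(env.get_state()["tcp_pos"])
env.movel([t[0],t[1],.35],.15); env.reach([.50,.12,.38],down(np.pi/2-.03) if abs(env.get_state()["qpos"][6])>3 else env.get_state()["orientation"])
p,d=camera("top");W=cloud("top",d);Z=W[...,2]
m=(abs(W[...,0]-.538)<.055)&(abs(W[...,1]+.1565)<.06)&(Z>.07)&(Z<.13);P=W[m]
A=np.c_[P[:,:2],np.ones(len(P))];print("tilt",np.linalg.lstsq(A,P[:,2],rcond=None)[0],np.median(P[:,2]))
m=(abs(W[...,0]-.5)<.03)&(abs(W[...,1]-.042)<.045)&(Z>.095)&(Z<.115);print(m.sum(),W[m].mean(0) if m.any() else 0)
p,d=camera("side");cv2.imwrite("pics/s6.png",cv2.resize(p[150:370,230:450],None,fx=2.7,fy=2.7))
```

```text
start [ 0.4934 -0.1551  0.1815] [-0.2  0.1  0.1] 28.9
True
pressed [ 0.4935 -0.1554  0.166 ] [-5.9  4.3 22.9] 29.4
held [ 0.4935 -0.1554  0.166 ] [-5.1  2.6 21.7] 29.8
tilt [-0.00138    -0.00026446  0.09390392] 0.09320025284150521
332 [0.5002824  0.04025031 0.10570577]
```

View pics/s6.png

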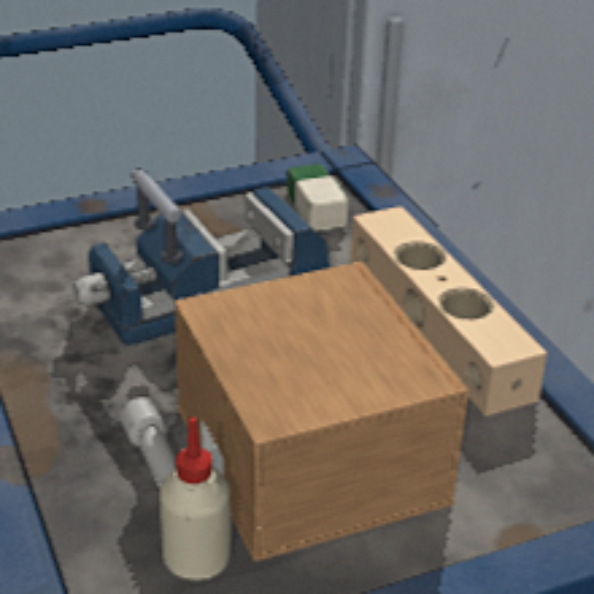

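The flap lies flat, with a measured tilt of about 0.001 rad. The carton is closed all round, the vice is open, and the bystanders are where they were. I'm handing in.

Run:
```python
from h import *
print(job.job_done())
```

```text
the job is handed in; nothing more can be done
None
```

The job is handed in; no verdict came back. By camera, the vice is fully open, the flap is shut flat over the plate (last seen upright before closing), and the other items look unmoved, with about 30 s of the 72 s used.

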